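# Set up the slope jig and load the flat bar

## Task

Set up the slope jig for welding: stand the three rests upright in the pockets in order of height, the tallest next to the yellow-capped post and the shortest next to the low stop at the other end, each foot fully down in its pocket with its top ridge across the row. Then load the dark flat bar down the slope: tuck one end under the yellow cap's lip and lower the other end in front of the low stop, so that the bar lies along the row on all three rests. Leave the grey tin and the yellow tape measure where they stand, and let go of everything.

Things in the scene. Friction and masses are not known exactly. Their poses are not given: they have to be found in the camera images.
- rest_tall: Tallest jig rest, 73 mm high, 0.32 kg, loose: yellow foot plate 50 (own x) x 28 (own y) x 6 mm; steel upright welded on its centre, 22 mm wide (own x), 16 mm thick (own y), its top rounded over (ridge along own x). Origin: centre of the underside, z up. Same when turned half round. Grip across the 22 mm width near the top (in its pocket too: the lip is close to the tallest).
- rest_mid: Middle jig rest, 60 mm high, 0.28 kg, loose: blue foot plate 50 (own x) x 28 (own y) x 6 mm; steel upright welded on its centre, 22 mm wide (own x), 16 mm thick (own y), its top rounded over (ridge along own x). Origin: centre of the underside, z up. Same when turned half round. Grip across the 22 mm width near the top (in its pocket too: the lip is close to the tallest).
- rest_short: Shortest jig rest, 47 mm high, 0.24 kg, loose: red foot plate 50 (own x) x 28 (own y) x 6 mm; steel upright welded on its centre, 22 mm wide (own x), 16 mm thick (own y), its top rounded over (ridge along own x). Origin: centre of the underside, z up. Same when turned half round. Grip across the 22 mm width near the top (in its pocket too: the lip is close to the tallest).
- flat_bar: Workpiece: dark flat steel bar, sawn ends alike, 25 mm wide (own x), 170 long (own y), 10 thick, about 0.34 kg, lying flat. Origin: centre of the underside, z up. Grip across its width at the middle. On the rests it rises 16 degrees toward the post, underside centre 70 mm above the table and over the middle pocket (at most 4 mm off toward the stop, 9 mm toward the post).
- pocket_a: One of three identical foot pockets in a straight row, 45 mm apart, on the fixed grey jig base (90 x 270 x 10 mm). Opening 60 mm (own x, across the row) by 38 mm (own y, along the row) between bright steel strips 6 mm high, 3 mm thick; a foot has 5 mm of play each side. Origin: centre of the pocket floor, 10 mm above the table. Letters do not tell the place in the row.
- pocket_b: Same as pocket_a. The row has the yellow-capped post (heel_post) at one end, the low stop at the other, swapped from start to start. The low stop, which is not listed, is a fixed dark block in line with the pockets, 52 mm beyond the end pocket's centre, 194 mm from the post: 16 mm thick along the row, 30 mm wide, top 64 mm above the table.
- pocket_c: Same as pocket_a. Between the facing sides of post and low stop are 180 mm along the row; the sloping bar takes up 167 mm of it. Both have a foot plate 70 mm across the row with two bolts, clear of the pockets.
- heel_post: Fixed T-shaped post in line with the pockets, 52 mm from the nearest one's centre. Origin: middle of the post on the jig base, 10 mm above the table; own y along the row (either way), x across. Dark stem 12 mm thick along the row, 30 mm wide. The yellow cap overhangs it 22 mm both ways along the row as a lip: underside 113 mm, bolt head on top 127 mm above the table; 10 mm above the loaded bar's end.
- grey_tin: Bystander: a loose dark grey round tin, 74 mm across, 69 mm high, upright; origin at the centre of its underside. Not to be disturbed.
- yellow_tape: Bystander: a loose yellow tape measure standing on edge, 39 by 79 mm, 62 mm high; origin at the centre of its underside. Not to be disturbed.
There are look-alikes about, which are no part of the job. What is shaped like the rest_mid but purple or turquoise is not meant.

How it is judged:
By the outcome, as a careful person would: the job done as asked, in the order asked, and still so for the second after the job is handed in, with the robot touching nothing.
It also fails if it takes over 106 s, if anything falls off the work surface, if the arm or the gripper's body presses on something with over 40 N, if the wrist force passes 120 N, or if a joint passes its speed limit or range.

## Robot

A 6-joint arm with a two-finger parallel gripper is mounted at the origin on a cart in front of the work surface, level with it; the furniture and walls round the work are solid. World frame = base frame: x ahead of the robot, y to its left, z up, the work surface at z = 0. Lengths are in m, angles in rad, forces in N, time in s.
With the tool pointing down it reaches from about 0.325 to 0.85 m from the base axis. Payload 4.4 kg.
Tool frame: the origin (TCP) lies at the centre of the arm's flange, where the gripper is bolted on; the fingertips stand 199 mm ahead of it and the grasp point (between the pads) lies 180 mm ahead of it; x points along the fingers, y is the direction in which the jaws open and shut, and the axes are right-handed (so a half turn about x gives the same grasp; the last joint's range is limited). The gripper opens to 94 mm and grips with 3 to 60 N. Pads are 16 mm wide; open, the fingers measure 119 mm over their backs; the gripper's body (75 mm by 177 mm) begins 78 mm behind the grasp point.
Start: joints at [-1.399, 0.207, 1.542, -0, 1.393, -0.15], TCP at [0.182, -0.545, 0.405] pointing down, gripper open.
Joint ranges: [-2.73, 2.73], [-0.86, 2.22], [0.23, 2.46], [-1.11, 4.25], [0.08, 2.63], [-2.82, 2.82]. Speed limits (rad/s): [2.79, 2.79, 3.14, 3.14, 3.14, 3.14].

## Interface

Orientations are given as a unit quaternion [x, y, z, w].
In Python, from bench import sense, camera, job_done gives the robot as it stands. The module is installed in compiled form; this text tells all that it offers.
- The arm moves only by the tool play_rows, never from a script. Its argument "increments" is a list that holds one entry, the list of rows, each a list of 4 numbers: the shift along the tool's x, y, z in units of 60 mm (1.0 is 60 mm), then the turn about the tool's x in units of 10 degrees (1.0 is 10 degrees). In form: [[[x, y, z, yaw], ...]]. A call has 1 to 12 rows; each row shifts and turns the pose as measured when the row begins, along the tool's axes as they then stand; what a row does not reach is not made up. A row lasts 1/8 s, in which the tool goes at most 62.5 mm and 10.7 degrees, less where a joint would pass 70% of its speed; a pose out of reach is approached as far as the arm can. A call is refused whole if a number of a shift passes 1 or a number of a turn 1, either way. A call with a gripper value outside its range is refused whole. "fingers" is the closure, from -1 (fully open) to 1 (shut), so that 0 is half open, set as the call begins (left out, the last holds). The fingers move at their own pace and stop on an object; "squeeze" is the grip in N (left out, the last holds). Time passes only in rows, so rows that do not move let the fingers close. It gives the time, the measured TCP pose, the force and the opening at its end, in the units of the state.
- sense(): the state, without advancing time (a new reading comes with each control period).
- camera(name): name is "scene" or "top" or "wrist"; returns a dict with "pixels" (384x512x3 uint8, blue, green, red), "vfov" (degrees; the focal length in pixels is half the picture's height over the tangent of half this angle, whatever the lens; pixels are square), "cx", "cy" (the principal point, pixels), "eye" and "orientation" of the camera in the world. Camera axes: x right, y up, looking along -z (the intrinsics and any distortion apply to the point x, -y, -z); pixel columns grow to the right and rows downward; lengths in m; the calibration is good to about 2 mm. The wrist camera is an equidistant fisheye: a pixel r from the principal point sees the ray r / f radians off the axis. A picture is of the moment at which its call begins. There is no depth.
- job_done(): hands the job in, once; it reports no verdict.
The state is a dict: "time": time; "joint_pos": joint angles; "dq": joint speeds; "joint_torque": joint torques, N m; "ee_pos": TCP position; "orientation": TCP orientation; "force": force on the tool from outside, world axes, zero at the start; "ft_torque": the same for the moment, N m; "opening": finger opening in m.
Only numpy, scipy, OpenCV 4.12 (cv2) and the standard library are available. Lean on these libraries where they do the work, as an engineer would, in place of code of your own. Each camera call takes 0.05 s, during which the arm holds its last target. There are 200 camera calls.

## Working session

There is one attempt and no reset: what is moved stays moved. The work goes in short steps, Python scripts to look and compute and a tool call to move; the robot and the scene stay as the last step left them, time stands still between calls to the robot, and variables do not carry over. Pictures are saved under pics/ and viewed, about 12 in all and at most 16, crops included, and the job is handed in when it is done.

Besides the shell and the picture viewer there is one more tool, called after "Request:" as name(argument=value, ...) on one line, values as JSON. play_rows: Moves the arm, as the interface text tells. Its arguments: {"type":"object","properties":{"increments":{"type":"array"},"fingers":{"type":"number"},"squeeze":{"type":"number"}},"required":["increments"]}

```bash
mkdir -p pics; ls
cat > h.py <<'E'
import numpy as np, cv2
from bench import sense, camera, job_done
from scipy.spatial.transform import Rotation as R
def snap(n,f):
    c=camera(n); np.savez('pics/'+f+'.npz',**c); cv2.imwrite('pics/'+f+'.png',c['pixels']); return c
def ld(f): return dict(np.load('pics/'+f+'.npz'))
def foc(c): return 192/np.tan(np.radians(float(c['vfov']))/2)
def ray(c,u,v,fish=False):
    f=foc(c); x=(u-c['cx']); y=(v-c['cy'])
    if fish:
        r=np.hypot(x,y)+1e-9; t=r/f; d=np.array([x/r*np.sin(t),-y/r*np.sin(t),-np.cos(t)])
    else: d=np.array([x/f,-y/f,-1.])
    return R.from_quat(c['orientation']).apply(d)
def onz(c,u,v,z,fish=False):
    d=ray(c,u,v,fish); return c['eye']+d*(z-c['eye'][2])/d[2]
def proj(c,p,fish=False):
    q=R.from_quat(c['orientation']).inv().apply(np.asarray(p,float)-c['eye']); f=foc(c)
    x,y,z=q[0],-q[1],-q[2]
    if fish:
        r=np.hypot(x,y)+1e-12; t=np.arctan2(r,z); return np.array([c['cx']+f*t*x/r,c['cy']+f*t*y/r])
    return np.array([c['cx']+f*x/z,c['cy']+f*y/z])
E
python3 - <<'E'
from h import *
for n in('scene','top'):
    c=snap(n,n+'0'); print(n,c['vfov'],c['cx'],c['cy'],c['eye'],c['orientation'])
s=sense(); print(s)
E
```

```text
pics
scene 50.8905655704877 255.05174962085243 187.35974221782337 [0.51839206 0.5540517  1.00270463] [-0.0046226   0.26340813  0.96463063  0.00908544]
top 52.088754389459666 252.58715840229567 199.94617273745087 [ 0.43106382 -0.00628293  1.15096847] [-0.02086949  0.03153691  0.70937435 -0.70381668]
{'time': 0.1, 'joint_pos': array([-1.39949181e+00,  2.07356069e-01,  1.54276883e+00, -3.21141814e-05,
        1.39352322e+00, -1.50496510e-01]), 'dq': array([ 7.89361443e-04, -2.39198030e-03, -3.18782371e-03,  4.99545633e-05,
        4.81294073e-04, -6.84685814e-04]), 'joint_torque': array([-6.79299064e-04, -3.71864712e+01, -2.82295793e+01,  6.98787463e-02,
        3.10765137e-02, -5.10998314e-05]), 'ee_pos': array([ 0.18179082, -0.54517299,  0.40361447]), 'orientation': array([-0.69795395, -0.11401205,  0.69799142, -0.11255893]), 'force': array([0.46913632, 0.76882646, 0.09788768]), 'ft_torque': array([ 0.00236814,  0.03519572, -0.02770615]), 'opening': 0.09419211533171436}
```

View pics/top0.png

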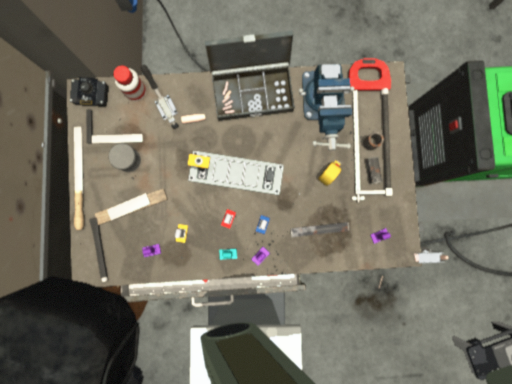

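View pics/scene0.png

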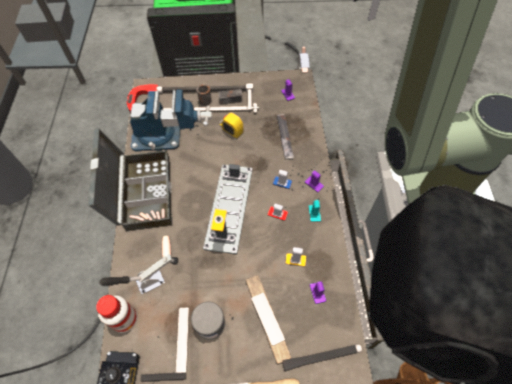

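Run:
```python
from h import *
c=ld('top0'); im=c['pixels'][140:280,140:400]
cv2.imwrite('pics/crop1.png',cv2.resize(im,None,fx=3,fy=3,interpolation=cv2.INTER_CUBIC))
for n,p in dict(yel=(182,233),red=(229,219),blue=(263,224),post=(200,161),stop=(269,177),tin=(123,156),tape=(331,173),b1=(292,233),b2=(350,226)).items():
    print(n,onz(c,*p,{'post':.12,'stop':.064,'tin':.069,'tape':.06}.get(n,.006)).round(3))
s=ld('scene0')
for n,p in dict(yel=(296,260),red=(278,213),blue=(282,183),b1=(281,115),b2=(289,157),post=(219,220),stop=(233,170)).items():
    print(n,onz(s,*p,{'post':.12,'stop':.064}.get(n,.006)).round(3))
```

```text
yel [0.422 0.181 0.006]
red [0.461 0.045 0.006]
blue [ 0.446 -0.054  0.006]
post [0.612 0.116 0.12 ]
stop [ 0.576 -0.069  0.064]
tin [0.636 0.335 0.069]
tape [ 0.586 -0.244  0.06 ]
b1 [ 0.419 -0.138  0.006]
b2 [ 0.438 -0.308  0.006]
yel [0.42  0.187 0.006]
red [0.461 0.049 0.006]
blue [ 0.445 -0.047  0.006]
b1 [ 0.436 -0.301  0.006]
b2 [ 0.42  -0.137  0.006]
post [0.612 0.123 0.12 ]
stop [ 0.583 -0.057  0.064]
```

View pics/crop1.png

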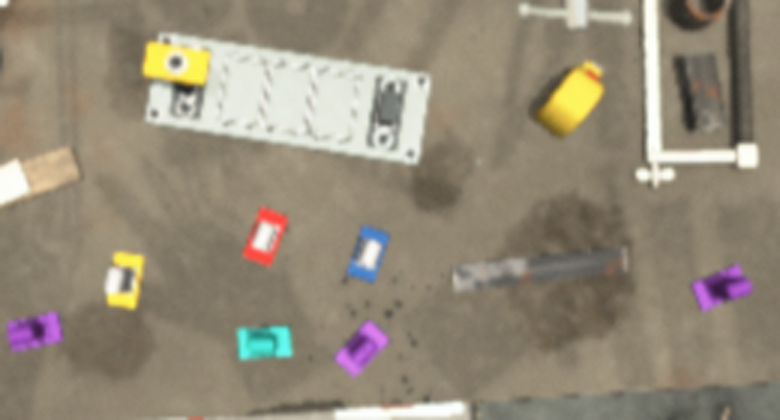

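```bash
cat >> h.py <<'E'
def go(p,jaw,tip=False):
    """increments (units) to bring fingertip point to p with jaw axis angle jaw (deg, mod 180)"""
    s=sense(); A=R.from_quat(s['orientation']).as_matrix(); x,y,z=A.T
    cur=np.degrees(np.arctan2(y[1],y[0])); d=(jaw-cur+90)%180-90
    turn=-d  # tool x is down
    B=A@R.from_euler('x',turn,degrees=True).as_matrix()
    tip=s['ee_pos']+x*.199
    print('t',round(s['time'],2),'tip',tip.round(4),'jaw',cur.round(2),'xdown',x.round(3),'q6',s['joint_pos'][5].round(2),'F',s['force'].round(1),'open',round(s['opening'],4))
    print('  turn units',(turn/10).round(3),'then shift units',((B.T@(np.array(p)-tip))/.06).round(3))
def masks(c):
    h=cv2.cvtColor(c['pixels'],cv2.COLOR_BGR2HSV)
    return dict(yel=cv2.inRange(h,(20,120,80),(34,255,255)),red=cv2.inRange(h,(0,130,80),(7,255,255))|cv2.inRange(h,(173,130,80),(180,255,255)),blue=cv2.inRange(h,(100,110,50),(122,255,255)))
E
python3 - <<'E'
from h import *
go((.50,.04,.33),-10.5)
c=ld('top0')
for n,m in masks(c).items():
    k,l,st,ce=cv2.connectedComponentsWithStats(m)
    for i in range(1,k):
        if st[i,4]>25:
            pts=np.argwhere(l==i)[:,::-1].astype(np.float32)
            w=np.array([onz(c,*q,.004)[:2] for q in cv2.convexHull(pts)[:,0]],np.float32)
            r=cv2.minAreaRect(w*1000); print(n,ce[i].round(0),st[i,4],[np.round(a,1) for a in r])
E
```

```text
t 0.1 tip [ 0.1817 -0.5448  0.2046] jaw -71.56 xdown [-0.     0.002 -1.   ] q6 -0.15 F [0.5 0.8 0.1] open 0.0942
  turn units -6.106 then shift units [ -2.072   3.438 -10.554]
yel [198. 161.] 198 [array([632.3, 135.8]), array([63.9, 36.9]), np.float64(77.4)]
yel [330. 173.] 321 [array([ 595.8, -254.7]), array([41.6, 76.3]), np.float64(44.4)]
yel [182. 233.] 106 [array([421.5, 182.9]), array([30.7, 52.6]), np.float64(79.0)]
red [370.  75.] 907 [array([ 894.3, -377.8]), array([127.1,  99.1]), np.float64(89.8)]
red [122.  74.] 278 [array([895.2, 360.3]), array([60.7, 48.6]), np.float64(44.5)]
red [135.  88.] 52 [array([851.8, 325.2]), array([18.4, 54.8]), np.float64(43.8)]
red [454. 124.] 51 [array([ 739.8, -627.3]), array([21.1, 25. ]), np.float64(87.3)]
red [228. 219.] 101 [array([462.6,  47.8]), array([29.3, 52. ]), np.float64(68.8)]
blue [133.   4.] 54 [array([1108.8,  332.9]), array([34.8, 18.1]), np.float64(0.8)]
blue [327.  82.] 74 [array([ 871.3, -253.4]), array([48.1, 15.4]), np.float64(89.8)]
blue [264. 218.] 26 [array([463.8, -57.4]), array([24.8,  8. ]), np.float64(73.6)]
blue [260. 230.] 31 [array([427.3, -45. ]), array([24.8, 10.7]), np.float64(66.4)]
```

Request:
play_rows(increments=[[[-0.35,0,0,-1],[-0.35,0,0,-1],[-0.35,0,0,-1],[-0.35,0,0,-1],[-0.35,0,0,-1],[-0.35,0,0,-1]]], fingers=-1)

```text
time: 0.85
ee_pos: [0.1817, -0.5447, 0.526]
orientation: [0.543, 0.462, -0.537, 0.451]
force: [0.3, -0.1, 0.1]
opening: 0.0941
```

Request:
play_rows(increments=[[[0,0.31,-0.95,0],[0,0.31,-0.95,0],[0,0.31,-0.95,0],[0,0.31,-0.95,0],[0,0.31,-0.95,0],[0,0.31,-0.95,0],[0,0.31,-0.95,0],[0,0.31,-0.95,0],[0,0.31,-0.95,0],[0,0.31,-0.95,0],[0,0.31,-0.95,0],[0,0,0,0]]])

```text
time: 2.35
ee_pos: [0.4949, 0.0572, 0.531]
orientation: [0.543, 0.462, -0.538, 0.45]
force: [-0.5, 0.1, -0.6]
opening: 0.0938
```

Run:
```python
from h import *
go((.50,.04,.33),-10.5)
c=snap('wrist','w1'); print(c['eye'],c['vfov'],c['cx'],c['cy'])
```

```text
t 2.35 tip [0.4941 0.0607 0.332 ] jaw -9.7 xdown [-0.004  0.018 -1.   ] q6 0.11 F [-0.5  0.1 -0.6] open 0.0938
  turn units 0.08 then shift units [0.027 0.159 0.322]
[0.50754258 0.12720621 0.51263096] 65.70646984690485 256.51653221701037 193.87874392263177
```

View pics/w1.png

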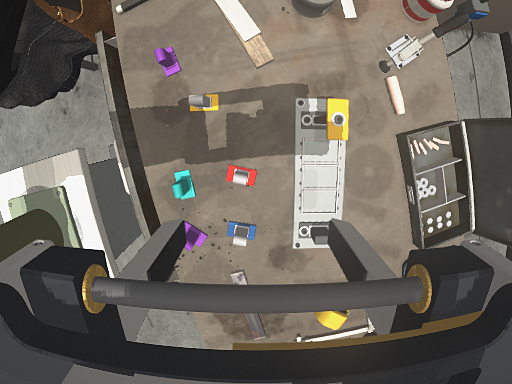

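Run:
```python
from h import *
c=ld('w1'); P=c['pixels']
def rect(pts,z):
    w=np.array([onz(c,*q,z,True)[:2] for q in cv2.convexHull(pts)[:,0]],np.float32)*1000
    return cv2.minAreaRect(w)
for n,m in masks(c).items():
    roi=np.zeros_like(m); roi[80:250,180:270]=1; m=m*roi
    pts=np.argwhere(m>0)[:,::-1].astype(np.float32); r=rect(pts,.006)
    print(n,len(pts),np.round(r[0],1),np.round(r[1],1),round(r[2],1))
# base rectified zoom
Z=np.zeros((560,560),np.float32)
o=np.array([.50,-.12]); res=.0005
xs,ys=np.meshgrid(np.arange(560),np.arange(400))
mu=np.zeros(xs.shape,np.float32); mv=mu.copy()
for i in range(400):
    for j in range(560):
        # image right=-? col->y decreasing, row-> x decreasing
        p=(.68-i*.0005,.17-j*.0005,.016); q=proj(c,p,True); mu[i,j],mv[i,j]=q
im=cv2.remap(P,mu,mv,cv2.INTER_CUBIC); cv2.imwrite('pics/base.png',cv2.resize(im,None,fx=1.4,fy=1.4))
g=P[...].astype(int)
```

```text
yel 178 [422.4 183.6] [27.6 48.9] 78.5
red 255 [462.2  48. ] [28.6 49.7] 69.1
blue 196 [444.6 -52.2] [27.5 49.2] 70.6
```

View pics/base.png

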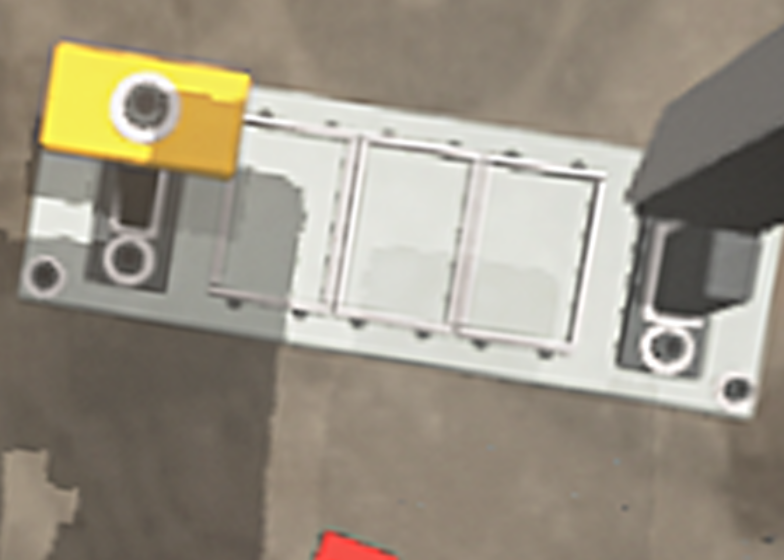

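Run:
```python
from h import *
go((.4224,.1836,.12),-11.5)
```

```text
t 2.4 tip [0.4936 0.0589 0.332 ] jaw -9.84 xdown [-0.004  0.017 -1.   ] q6 0.11 F [-0.3 -0.6 -0.1] open 0.0942
  turn units 0.166 then shift units [ 3.573 -1.55  -1.745]
```

Request:
play_rows(increments=[[[0.6,-0.4,-0.44,0.1],[0.7,-0.4,-0.44,0.07],[0.7,-0.4,-0.44,0],[0.7,-0.37,-0.44,0],[0.5,0,0,0],[0.3,0,0,0],[0,0,0,0]]])

```text
time: 3.28
ee_pos: [0.4181, 0.173, 0.3168]
orientation: [0.553, 0.446, -0.55, 0.439]
force: [-0.4, -0.0, -0.1]
opening: 0.094
```

Run:
```python
from h import *
go((.4224,.1836,.046),-11.5)
c=snap('wrist','w2')
```

```text
t 3.27 tip [0.4173 0.1751 0.1178] jaw -12.48 xdown [-0.004  0.01  -1.   ] q6 0.41 F [-0.4 -0.  -0.1] open 0.094
  turn units -0.098 then shift units [ 1.198  0.062 -0.145]
```

View pics/w2.png

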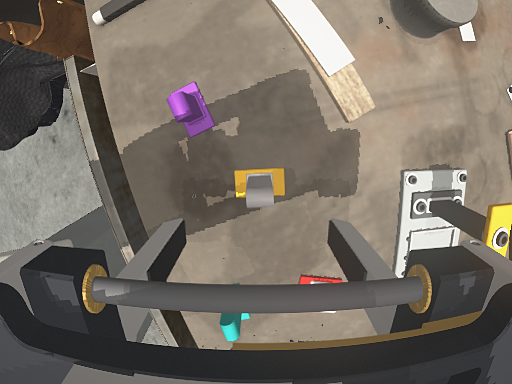

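```bash
cat >> h.py <<'E'
def foot(f,n,z=.006,roi=(100,270,190,330)):
    c=ld(f); m=masks(c)[n]; r0=np.zeros_like(m); r0[roi[0]:roi[1],roi[2]:roi[3]]=1
    pts=np.argwhere(m*r0>0)[:,::-1].astype(np.float32)
    w=np.array([onz(c,*q,z,True)[:2] for q in cv2.convexHull(pts)[:,0]],np.float32)*1000
    r=cv2.minAreaRect(w); print(n,len(pts),np.round(r[0],1),np.round(r[1],1),round(r[2],1))
E
python3 - <<'E'
from h import *
foot('w2','yel')
go((.4224,.1836,.046),-11.5)
E
```

```text
yel 700 [421.9 184.6] [27.9 50. ] 79.2
t 3.33 tip [0.4182 0.1752 0.1188] jaw -12.48 xdown [-0.002  0.011 -1.   ] q6 0.41 F [ 0.6 -0.2 -0.2] open 0.094
  turn units -0.098 then shift units [ 1.214  0.045 -0.139]
```

Request:
play_rows(increments=[[[0,0.05,-0.15,-0.1],[0.4,0,0,0],[0.4,0,0,0],[0.4,0,0,0],[0,0,0,0]]])

```text
time: 3.95
ee_pos: [0.43, 0.1824, 0.2517]
orientation: [0.555, 0.448, -0.54, 0.447]
force: [-0.7, 0.6, 0.9]
opening: 0.0939
```

Run:
```python
from h import *
go((.4221,.184,.046),-11.2)
```

```text
t 3.95 tip [0.4329 0.1852 0.0527] jaw -11.54 xdown [ 0.015  0.014 -1.   ] q6 0.41 F [-0.7  0.6  0.9] open 0.0939
  turn units -0.034 then shift units [ 0.109 -0.174  0.057]
```

Request:
play_rows(increments=[[[0,-0.17,0.05,0],[0.05,0,0,0],[0.05,0,0,0],[0,0,0,0],[0,0,0,0]]])

```text
time: 4.58
ee_pos: [0.4211, 0.1821, 0.2496]
orientation: [0.557, 0.447, -0.538, 0.448]
force: [-0.1, 0.7, 0.4]
opening: 0.0941
```

Run:
```python
from h import *
go((.4221,.184,.046),-11.2)
```

```text
t 4.58 tip [0.4257 0.1853 0.0506] jaw -11.52 xdown [ 0.023  0.016 -1.   ] q6 0.41 F [-0.1  0.7  0.4] open 0.0941
  turn units -0.032 then shift units [ 0.076 -0.056  0.035]
```

Request:
play_rows(increments=[[[0.08,-0.05,0.03,0],[0,0,0,0],[0,0,0,0],[0,0,0,0],[0,0,0,0],[0,0,0,0]]], fingers=1, squeeze=30)

```text
time: 5.32
ee_pos: [0.4178, 0.1809, 0.2443]
orientation: [0.557, 0.447, -0.538, 0.448]
force: [0.6, 0.4, 0.0]
opening: 0.0377
```

Run:
```python
from h import *
go((.4221,.184,.046),-11.2)
```

```text
t 5.33 tip [0.4224 0.1841 0.0453] jaw -11.52 xdown [ 0.023  0.016 -1.   ] q6 0.41 F [0.6 0.4 0. ] open 0.0377
  turn units -0.032 then shift units [-0.011 -0.004  0.003]
```

Request:
play_rows(increments=[[[0,0,0,0],[0,0,0,0],[0,0,0,0],[0,0,0,0],[-0.3,0,0,0],[-0.5,0,0,0],[-0.5,0,0,0],[-0.5,0,0,0],[-0.2,0,0,0],[0,0,0,0]]])

```text
time: 6.58
ee_pos: [0.4127, 0.1783, 0.3619]
orientation: [0.554, 0.448, -0.541, 0.446]
force: [1.4, -0.8, -3.5]
opening: 0.0218
```

Run:
```python
from h import *
go((.6034,.0694,.16),-9.1)
```

```text
t 6.58 tip [0.415  0.1809 0.163 ] jaw -11.53 xdown [ 0.012  0.013 -1.   ] q6 0.41 F [ 1.4 -0.8 -3.5] open 0.0218
  turn units -0.243 then shift units [0.062 3.393 1.339]
```

Request:
play_rows(increments=[[[-0.5,0,0,-0.24],[-0.2,0.3,0.15,0],[0,0.5,0.2,0],[0,0.5,0.2,0],[0,0.5,0.2,0],[0,0.5,0.2,0],[0,0.5,0.2,0],[0,0.5,0.15,0],[0,0,0,0]]])

```text
time: 7.7
ee_pos: [0.6022, 0.0589, 0.3843]
orientation: [-0.538, -0.462, 0.541, -0.452]
force: [-0.8, -0.4, -3.9]
opening: 0.0218
```

Run:
```python
from h import *
go((.6034,.0694,.12),-9.1)
```

```text
t 7.7 tip [0.5994 0.0605 0.1853] jaw -9.45 xdown [-0.014  0.008 -1.   ] q6 0.12 F [-0.8 -0.4 -3.9] open 0.0218
  turn units -0.035 then shift units [ 1.089  0.058 -0.151]
```

Request:
play_rows(increments=[[[0,0.06,-0.15,0],[0.3,0,0,0],[0.3,0,0,0],[0.3,0,0,0],[0,0,0,0]]])

```text
time: 8.32
ee_pos: [0.6038, 0.069, 0.3214]
orientation: [-0.535, -0.465, 0.544, -0.45]
force: [0.3, -0.3, -2.9]
opening: 0.0218
```

Run:
```python
from h import *
go((.6034,.0694,.075),-9.1)
c=snap('wrist','w3')
P=c['pixels'][120:330,150:400]; cv2.imwrite('pics/w3c.png',cv2.resize(P,None,fx=3,fy=2.8,interpolation=cv2.INTER_CUBIC))
```

```text
t 8.32 tip [0.599  0.0707 0.1225] jaw -9.39 xdown [-0.024  0.008 -1.   ] q6 0.13 F [ 0.3 -0.3 -2.9] open 0.0218
  turn units -0.029 then shift units [0.789 0.096 0.013]
```

View pics/w3c.png

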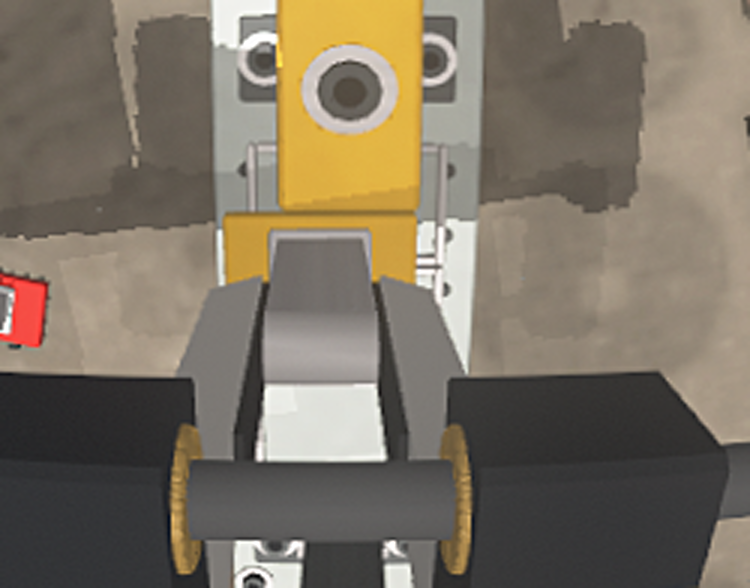

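Run:
```python
from h import *
c=ld('w3'); f=lambda a,b:(150+a/3,120+b/2.8)
print('cap bolt',onz(c,*f(349,91),.127,True).round(4))
print('foot bolts',onz(c,*f(264,58),.022,True).round(4),onz(c,*f(437,60),.022,True).round(4))
for q in((253,147),(442,147)): print('pocket post-end strip corners',onz(c,*f(*q),.016,True).round(4))
print('right outer at mid strip',onz(c,*f(437,262),.016,True).round(4))
for q in((223,213),(416,213)): print('foot far corners',onz(c,*f(*q),.083,True).round(4))
```

```text
cap bolt [0.6138 0.1207 0.127 ]
foot bolts [0.5882 0.1251 0.022 ] [0.6417 0.1159 0.022 ]
pocket post-end strip corners [0.5786 0.0947 0.016 ]
pocket post-end strip corners [0.6396 0.085  0.016 ]
right outer at mid strip [0.6325 0.0435 0.016 ]
foot far corners [0.5764 0.0883 0.083 ]
foot far corners [0.625  0.0806 0.083 ]
```

Request:
play_rows(increments=[[[0,0.12,0.05,0],[0.2,0.02,0,0],[0.2,0.02,0,0],[0.2,0,0,0],[0.1,0,0,0],[0,0,0,0]]])

```text
time: 9.12
ee_pos: [0.6139, 0.0642, 0.2791]
orientation: [-0.536, -0.464, 0.542, -0.451]
force: [0.1, -0.6, -2.6]
opening: 0.0217
```

Run:
```python
from h import *
go((.606,.069,.0555),-9.1)
```

```text
t 9.12 tip [0.6103 0.0659 0.0801] jaw -9.41 xdown [-0.018  0.008 -1.   ] q6 0.12 F [ 0.1 -0.6 -2.6] open 0.0217
  turn units -0.031 then shift units [ 0.412 -0.07  -0.038]
```

Request:
play_rows(increments=[[[0.1,-0.07,-0.05,0],[0.05,0,0,0],[0.05,0,0,0],[0,0,0,0]]])

```text
time: 9.62
ee_pos: [0.61, 0.0685, 0.2672]
orientation: [-0.537, -0.463, 0.542, -0.451]
force: [0.3, 0.5, -3.0]
opening: 0.0215
```

Run:
```python
from h import *
go((.606,.069,.0555),-9.1)
```

```text
t 9.62 tip [0.6066 0.0701 0.0683] jaw -9.39 xdown [-0.017  0.008 -1.   ] q6 0.13 F [ 0.3  0.5 -3. ] open 0.0215
  turn units -0.029 then shift units [ 0.212 -0.003  0.022]
```

Request:
play_rows(increments=[[[0.08,0,0.02,0],[0.08,0,0,0],[0.06,0,0,0],[0,0,0,0]]])

```text
time: 10.12
ee_pos: [0.6101, 0.0672, 0.255]
orientation: [-0.537, -0.463, 0.541, -0.452]
force: [0.1, 0.1, -1.6]
opening: 0.0217
```

Run:
```python
from h import *
go((.606,.069,.0555),-9.1)
```

```text
t 10.12 tip [0.6071 0.0689 0.056 ] jaw -9.4 xdown [-0.015  0.008 -1.   ] q6 0.13 F [ 0.1  0.1 -1.6] open 0.0217
  turn units -0.03 then shift units [ 0.009 -0.018  0.001]
```

Request:
play_rows(increments=[[[0.02,0,0,0],[0,0,0,0]]])

```text
time: 10.38
ee_pos: [0.6102, 0.0672, 0.255]
orientation: [-0.537, -0.463, 0.541, -0.452]
force: [0.6, 0.5, -2.0]
opening: 0.0217
```

Request:
play_rows(increments=[[[0,0,0,0],[0,0,0,0],[0,0,0,0],[-0.3,0,0,0],[-0.6,0,0,0],[-0.6,0,0,0],[-0.6,0,0,0],[-0.3,0,0,0]]], fingers=-1)

```text
time: 11.38
ee_pos: [0.6127, 0.0659, 0.4071]
orientation: [-0.538, -0.462, 0.54, -0.453]
force: [0.1, 0.5, -0.3]
opening: 0.0939
```

Run:
```python
from h import *
go((.4446,-.0522,.15),-19.4)
c=snap('wrist','w4')
P=c['pixels'][90:330,150:400]; cv2.imwrite('pics/w4c.png',cv2.resize(P,None,fx=3,fy=2.5,interpolation=cv2.INTER_CUBIC))
```

```text
t 11.38 tip [0.6106 0.0675 0.2081] jaw -9.41 xdown [-0.011  0.008 -1.   ] q6 0.13 F [ 0.1  0.5 -0.3] open 0.0939
  turn units 0.999 then shift units [ 0.982 -1.934  2.805]
```

View pics/w4c.png

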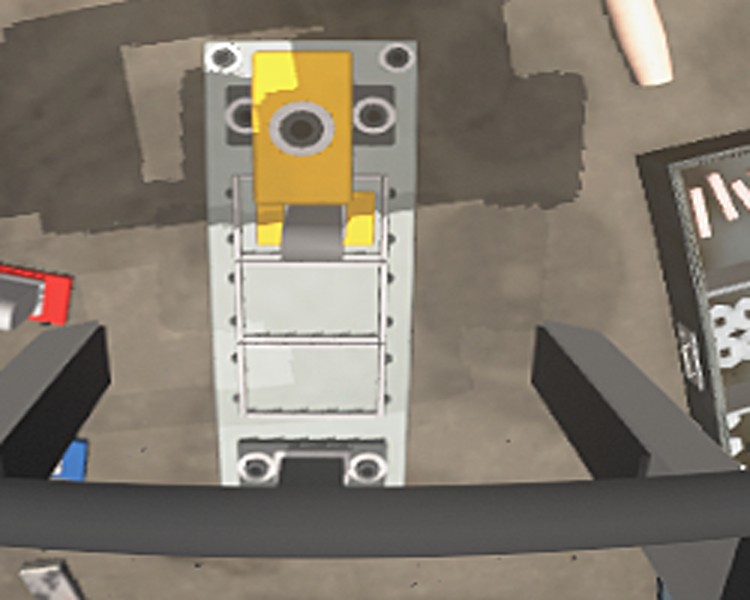

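Run:
```python
from h import *
c=ld('w4'); f=lambda a,b:onz(c,150+a/3,90+b/2.5,.016,True)[:2]
m=[f(*q) for q in((240,262),(386,262),(382,338),(242,338))]
s=[f(*q) for q in((241,344),(381,344),(380,413),(244,413))]
print('mid',np.mean(m,0).round(4),'short',np.mean(s,0).round(4))
print('row',np.degrees(np.arctan2(*(np.mean(m,0)-np.mean(s,0))[::-1])).round(1))
print('tall foot corners',f(258,246).round(4),f(374,243).round(4))
L=[f(*q) for q in((240,262),(244,413),(386,262),(380,413))]; print(np.round(L,4))
```

```text
mid [0.5985 0.0249] short [ 0.5906 -0.0191]
row 79.9
tall foot corners [0.5803 0.0576] [0.6296 0.0512]
[[ 0.5711  0.0505]
 [ 0.5565 -0.0344]
 [ 0.6332  0.0405]
 [ 0.6184 -0.0442]]
```

Request:
play_rows(increments=[[[0,0,0,1],[0,-0.5,0.7,0],[0,-0.5,0.7,0],[0.2,-0.5,0.7,0],[0.3,-0.43,0.7,0],[0.4,0,0,0],[0.2,0,0,0],[0,0,0,0]]])

```text
time: 12.42
ee_pos: [0.4405, -0.0552, 0.3373]
orientation: [-0.576, -0.412, 0.58, -0.402]
force: [0.2, -0.6, 0.4]
opening: 0.0938
```

Run:
```python
from h import *
go((.4446,-.0522,.09),-19.4)
c=snap('wrist','w5'); foot('w5','blue'); cv2.imwrite('pics/w5.png',c['pixels'])
```

```text
t 12.43 tip [ 0.4379 -0.0535  0.1383] jaw -19.7 xdown [-0.013  0.009 -1.   ] q6 0.02 F [ 0.2 -0.6  0.4] open 0.0938
  turn units -0.03 then shift units [ 0.804  0.111 -0.054]
blue 588 [445.  -51.2] [26.4 48.8] 70.6
```

Request:
play_rows(increments=[[[0.1,0.11,-0.07,0],[0.3,0,0,0],[0.3,0,0,0],[0.3,0,0,0],[0.3,0,0,0],[0,0,0,0]]])

```text
time: 13.22
ee_pos: [0.4551, -0.0515, 0.2612]
orientation: [0.578, 0.41, -0.576, 0.407]
force: [0.1, 0.2, 0.1]
opening: 0.094
```

Run:
```python
from h import *
go((.445,-.0515,.034),-19.4)
```

```text
t 13.22 tip [ 0.455  -0.0504  0.0622] jaw -19.39 xdown [-0.001  0.005 -1.   ] q6 0.03 F [0.1 0.2 0.1] open 0.094
  turn units 0.001 then shift units [ 0.47  -0.151  0.075]
```

Request:
play_rows(increments=[[[0,-0.17,0.05,0],[0.2,-0.02,0,0],[0.2,-0.02,0,0],[0.08,0,0,0],[0,0,0,0]]])

```text
time: 13.85
ee_pos: [0.443, -0.0499, 0.2325]
orientation: [0.579, 0.409, -0.575, 0.408]
force: [1.1, -0.1, -0.0]
opening: 0.0943
```

Run:
```python
from h import *
go((.445,-.0515,.034),-19.4)
```

```text
t 13.85 tip [ 0.4437 -0.0491  0.0336] jaw -19.35 xdown [ 0.004  0.004 -1.   ] q6 0.03 F [ 1.1 -0.1 -0. ] open 0.0943
  turn units 0.005 then shift units [-0.008  0.034  0.031]
```

Request:
play_rows(increments=[[[0,0.03,0.03,0],[0,0,0,0],[0,0,0,0],[0,0,0,0],[0,0,0,0],[0,0,0,0],[0,0,0,0],[0,0,0,0],[0,0,0,0],[0,0,0,0]]], fingers=1)

```text
time: 15.1
ee_pos: [0.4446, -0.0525, 0.2334]
orientation: [0.579, 0.409, -0.575, 0.409]
force: [-0.8, -0.2, 0.9]
opening: 0.0218
```

Request:
play_rows(increments=[[[-0.3,0,0,0],[-0.6,0,0,0],[-0.6,0,0,0],[-0.6,0,0,0],[-0.5,0,0,0],[0,0,0,-0.95]]])

```text
time: 15.85
ee_pos: [0.4421, -0.0527, 0.3894]
orientation: [0.541, 0.459, -0.54, 0.454]
force: [-0.3, 0.2, -2.8]
opening: 0.0217
```

Run:
```python
from h import *
go((.598,.025,.15),-9.4)
```

```text
t 15.85 tip [ 0.4414 -0.0515  0.1904] jaw -9.61 xdown [-0.004  0.006 -1.   ] q6 -0.15 F [-0.3  0.2 -2.8] open 0.0217
  turn units -0.021 then shift units [ 0.673  2.37  -1.68 ]
```

Request:
play_rows(increments=[[[0,0.5,-0.36,0],[0,0.5,-0.36,0],[0,0.5,-0.36,0],[0,0.5,-0.36,0],[0.2,0.4,-0.25,0],[0.3,0,0,0],[0,0,0,0]]])

```text
time: 16.73
ee_pos: [0.6025, 0.0256, 0.351]
orientation: [-0.538, -0.461, 0.542, -0.451]
force: [-0.2, 1.0, -3.0]
opening: 0.0221
```

Run:
```python
from h import *
go((.598,.025,.09),-9.4)
```

```text
t 16.73 tip [0.5998 0.0269 0.152 ] jaw -9.62 xdown [-0.014  0.006 -1.   ] q6 0.06 F [-0.2  1.  -3. ] open 0.0221
  turn units -0.022 then shift units [ 1.033 -0.009  0.04 ]
```

Request:
play_rows(increments=[[[0.2,0,0.04,0],[0.2,0,0,0],[0.2,0,0,0],[0.2,0,0,0],[0.2,0,0,0],[0,0,0,0]]])

```text
time: 17.48
ee_pos: [0.5991, 0.0221, 0.287]
orientation: [-0.538, -0.461, 0.543, -0.451]
force: [0.1, -0.4, -2.7]
opening: 0.0218
```

Run:
```python
from h import *
go((.598,.025,.0437),-9.4)
```

```text
t 17.48 tip [0.596  0.0233 0.088 ] jaw -9.74 xdown [-0.015  0.006 -1.   ] q6 0.06 F [ 0.1 -0.4 -2.7] open 0.0218
  turn units -0.034 then shift units [ 0.738  0.04  -0.031]
```

Request:
play_rows(increments=[[[0.1,0.04,-0.04,0],[0.1,0,0,0],[0.15,0,0,0],[0.15,0,0,0],[0,0,0,0]]])

```text
time: 18.1
ee_pos: [0.6022, 0.0246, 0.2557]
orientation: [-0.538, -0.46, 0.543, -0.451]
force: [0.0, -0.5, -3.4]
opening: 0.0215
```

Run:
```python
from h import *
go((.598,.025,.0445),-9.4)
```

```text
t 18.1 tip [0.5995 0.0257 0.0567] jaw -9.72 xdown [-0.013  0.006 -1.   ] q6 0.06 F [ 0.  -0.5 -3.4] open 0.0215
  turn units -0.032 then shift units [ 0.203 -0.021  0.017]
```

Request:
play_rows(increments=[[[0.08,-0.02,0.02,0],[0.08,0,0,0],[0.06,0,0,0],[0,0,0,0]]])

```text
time: 18.6
ee_pos: [0.6013, 0.0235, 0.2439]
orientation: [-0.539, -0.46, 0.542, -0.452]
force: [0.2, -0.1, -2.5]
opening: 0.022
```

Run:
```python
from h import *
go((.598,.025,.0445),-9.4)
```

```text
t 18.6 tip [0.599  0.0246 0.0449] jaw -9.73 xdown [-0.011  0.006 -1.   ] q6 0.06 F [ 0.2 -0.1 -2.5] open 0.022
  turn units -0.033 then shift units [ 0.008 -0.017 -0.005]
```

Request:
play_rows(increments=[[[0.03,0,0,0],[0,0,0,0]]])

```text
time: 18.85
ee_pos: [0.6016, 0.0235, 0.2438]
orientation: [-0.539, -0.46, 0.542, -0.452]
force: [-0.5, 0.9, -2.2]
opening: 0.0219
```

Request:
play_rows(increments=[[[0,0,0,0],[0,0,0,0],[0,0,0,0],[-0.3,0,0,0],[-0.6,0,0,0],[-0.6,0,0,0],[-0.6,0,0,0],[-0.3,0,0,1],[0,0,0,0.13]]], fingers=-1)

```text
time: 19.98
ee_pos: [0.6038, 0.0226, 0.3998]
orientation: [0.584, 0.401, -0.583, 0.398]
force: [0.0, -0.0, -0.2]
opening: 0.0937
```

Run:
```python
from h import *
c=snap('wrist','w6')
go((.4622,.048,.12),-20.9)
```

```text
t 20.02 tip [0.6031 0.0235 0.1997] jaw -21.27 xdown [-0.003  0.005 -1.   ] q6 0.26 F [-0.2 -1.  -0.3] open 0.0942
  turn units -0.037 then shift units [ 1.337 -2.334  0.461]
```

Request:
play_rows(increments=[[[0,-0.5,0.1,0],[0,-0.5,0.1,0],[0.1,-0.5,0.1,0],[0.2,-0.5,0.1,0],[0.4,-0.25,0.06,0],[0.4,-0.05,0,0],[0.2,-0.03,0,0],[0,0,0,0]]])

```text
time: 21.02
ee_pos: [0.4545, 0.0483, 0.3119]
orientation: [-0.577, -0.409, 0.584, -0.399]
force: [0.3, 0.3, 0.6]
opening: 0.0938
```

Run:
```python
from h import *
c=snap('wrist','w7'); foot('w7','red')
go((.4622,.048,.09),-20.9)
```

```text
red 737 [463.3  48.6] [27.8 49.2] 68.4
t 21.07 tip [0.4519 0.0494 0.1136] jaw -20.3 xdown [-0.015  0.006 -1.   ] q6 0.27 F [ 0.4  0.1 -0.9] open 0.0942
  turn units 0.06 then shift units [ 0.39   0.175 -0.04 ]
```

Request:
play_rows(increments=[[[0.2,0.1,-0.03,0.08],[0.3,0,0,0],[0.3,0,0,0],[0.2,0,0,0],[0,0,0,0]]])

```text
time: 21.7
ee_pos: [0.465, 0.0475, 0.2524]
orientation: [-0.582, -0.402, 0.584, -0.397]
force: [1.0, 0.2, 0.8]
opening: 0.0938
```

Run:
```python
from h import *
go((.463,.0485,.022),-21.2)
```

```text
t 21.7 tip [0.4637 0.0485 0.0534] jaw -21.19 xdown [-0.007  0.005 -1.   ] q6 0.28 F [1.  0.2 0.8] open 0.0938
  turn units 0.001 then shift units [ 0.523 -0.007  0.006]
```

Request:
play_rows(increments=[[[0.2,-0.01,0,0],[0.15,-0.02,0,0],[0.12,0,0,0],[0.05,0,0,0],[0,0,0,0]]])

```text
time: 22.32
ee_pos: [0.464, 0.0483, 0.2202]
orientation: [-0.583, -0.402, 0.584, -0.397]
force: [0.5, -0.6, 1.1]
opening: 0.0938
```

Run:
```python
from h import *
go((.463,.0485,.022),-21.2)
```

```text
t 22.32 tip [0.4632 0.0493 0.0212] jaw -21.2 xdown [-0.004  0.005 -1.   ] q6 0.28 F [ 0.5 -0.6  1.1] open 0.0938
  turn units -0.0 then shift units [-0.013  0.001  0.013]
```

Request:
play_rows(increments=[[[0,0,0,0],[0,0,0,0],[0,0,0,0],[0,0,0,0],[0,0,0,0],[0,0,0,0],[0,0,0,0],[0,0,0,0],[0,0,0,0],[0,0,0,0]]], fingers=1)

```text
time: 23.58
ee_pos: [0.4643, 0.0484, 0.2211]
orientation: [0.584, 0.401, -0.583, 0.398]
force: [-0.2, -0.3, -0.4]
opening: 0.0217
```

Request:
play_rows(increments=[[[-0.3,0,0,0],[-0.6,0,0,0],[-0.6,0,0,0],[-0.6,0,0,0],[-0.5,0,0,-0.6],[0,0,0,-0.58]]])

```text
time: 24.32
ee_pos: [0.463, 0.0475, 0.3777]
orientation: [-0.536, -0.463, 0.54, -0.455]
force: [0.6, -0.1, -3.3]
opening: 0.0221
```

Run:
```python
from h import *
go((.5905,-.0192,.13),-9.4)
```

```text
t 24.32 tip [0.4608 0.0485 0.1787] jaw -9.04 xdown [-0.011  0.005 -1.   ] q6 0.07 F [ 0.6 -0.1 -3.3] open 0.0221
  turn units 0.036 then shift units [0.782 2.326 0.763]
```

Request:
play_rows(increments=[[[0,0.5,0.16,0],[0,0.5,0.16,0],[0,0.5,0.16,0],[0,0.5,0.16,0],[0,0.35,0.1,0],[0.3,0,0,0],[0.3,0,0,0],[0,0,0,0]]])

```text
time: 25.32
ee_pos: [0.594, -0.0188, 0.3296]
orientation: [-0.532, -0.467, 0.542, -0.452]
force: [0.4, 0.3, -1.6]
opening: 0.0219
```

Run:
```python
from h import *
go((.5905,-.0192,.08),-9.4)
```

```text
t 25.32 tip [ 0.5891 -0.0174  0.1307] jaw -8.94 xdown [-0.025  0.007 -1.   ] q6 -0.02 F [ 0.4  0.3 -1.6] open 0.0219
  turn units 0.046 then shift units [0.844 0.05  0.029]
```

Request:
play_rows(increments=[[[0.2,0.04,0.03,0.05],[0.2,0,0,0],[0.2,0,0,0],[0.2,0,0,0],[0.2,0,0,0],[0,0,0,0]]])

```text
time: 26.08
ee_pos: [0.5935, -0.0197, 0.2653]
orientation: [-0.534, -0.465, 0.544, -0.449]
force: [-0.2, -0.2, -3.1]
opening: 0.0218
```

Run:
```python
from h import *
go((.5905,-.0192,.0322),-9.4)
```

```text
t 26.07 tip [ 0.5885 -0.0182  0.0664] jaw -9.41 xdown [-0.025  0.008 -1.   ] q6 -0.02 F [-0.2 -0.2 -3.1] open 0.0218
  turn units -0.001 then shift units [0.568 0.051 0.013]
```

Request:
play_rows(increments=[[[0.1,0.05,0.01,0],[0.1,0,0,0],[0.1,0,0,0],[0.1,0,0,0],[0.08,0,0,0],[0.08,0,0,0],[0,0,0,0]]])

```text
time: 26.95
ee_pos: [0.5969, -0.0209, 0.2315]
orientation: [-0.535, -0.464, 0.544, -0.45]
force: [0.3, -0.4, -0.6]
opening: 0.0218
```

Run:
```python
from h import *
go((.5905,-.0192,.0322),-9.4)
```

```text
t 26.95 tip [ 0.5927 -0.0195  0.0325] jaw -9.41 xdown [-0.021  0.007 -1.   ] q6 -0.02 F [ 0.3 -0.4 -0.6] open 0.0218
  turn units -0.001 then shift units [ 0.006 -0.037  0.001]
```

Request:
play_rows(increments=[[[0.03,0,0,0],[0,0,0,0]]])

```text
time: 27.2
ee_pos: [0.5972, -0.0208, 0.2318]
orientation: [-0.535, -0.464, 0.543, -0.451]
force: [0.4, 0.5, -2.3]
opening: 0.0219
```

Request:
play_rows(increments=[[[0,0,0,0],[0,0,0,0],[0,0,0,0],[-0.3,0,0,0],[-0.6,0,0,0],[-0.6,0,0,0],[-0.6,0,0,0],[-0.6,0,0,0],[0,0,0,0]]], fingers=-1)

```text
time: 28.32
ee_pos: [0.6012, -0.0221, 0.4058]
orientation: [-0.537, -0.462, 0.541, -0.453]
force: [0.1, 0.2, -0.2]
opening: 0.094
```

Run:
```python
from h import *
c=snap('wrist','w8')
P=c['pixels'][60:330,150:400]; cv2.imwrite('pics/w8c.png',cv2.resize(P,None,fx=3,fy=2.2,interpolation=cv2.INTER_CUBIC))
t=ld('top0'); P=t['pixels'][205:255,280:365]
g=cv2.cvtColor(t['pixels'],cv2.COLOR_BGR2HSV)
for q in((292,228),(292,236),(348,222),(350,230)): print(onz(t,*q,.01).round(3))
go((.429,-.223,.2),-5)
```

```text
[ 0.433 -0.138  0.01 ]
[ 0.41  -0.137  0.01 ]
[ 0.449 -0.301  0.01 ]
[ 0.426 -0.306  0.01 ]
t 28.38 tip [ 0.5973 -0.0208  0.2045] jaw -9.41 xdown [-0.017  0.006 -1.   ] q6 -0.02 F [-0.9 -0.9  0.1] open 0.094
  turn units -0.441 then shift units [ 0.102 -2.499  3.602]
```

View pics/w8c.png

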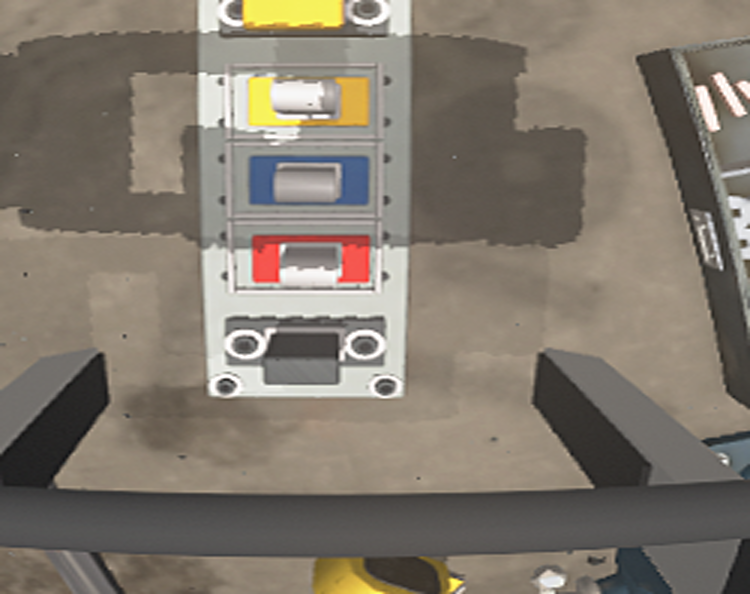

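Run:
```python
from h import *
c=ld('w8'); f=lambda a,b,z=.022:onz(c,150+a/3,60+b/2.2,z,True)[:2].round(4)
print('stop bolts',f(245,345),f(365,345),'base corners bolts',f(226,386,.012),f(386,386,.012))
print('pocket row ends',f(229,66,.016),f(379,66,.016),f(231,292,.016),f(382,292,.016))
go((.4295,-.2205,.14),5.5)
```

```text
stop bolts [ 0.5565 -0.0662] [ 0.6076 -0.0743] base corners bolts [ 0.5413 -0.0944] [ 0.6129 -0.1056]
pocket row ends [0.5777 0.0937] [0.6384 0.0833] [ 0.5556 -0.035 ] [ 0.6196 -0.0453]
t 28.38 tip [ 0.5973 -0.0208  0.2045] jaw -9.41 xdown [-0.017  0.006 -1.   ] q6 -0.02 F [-0.9 -0.9  0.1] open 0.094
  turn units -1.491 then shift units [ 1.102 -3.085  3.053]
```

Request:
play_rows(increments=[[[0,0,0,-0.8],[0,0,0,-0.75]]])

```text
time: 28.62
ee_pos: [0.5995, -0.0218, 0.4009]
orientation: [0.467, 0.535, -0.474, 0.521]
force: [-0.9, -0.2, -0.6]
opening: 0.0942
```

Run:
```python
from h import *
go((.4295,-.2205,.14),5.5)
```

```text
t 28.62 tip [ 0.5953 -0.0204  0.202 ] jaw 6.57 xdown [-0.021  0.007 -1.   ] q6 -0.3 F [-0.9 -0.2 -0.6] open 0.0942
  turn units 0.107 then shift units [ 1.069 -3.048  3.064]
```

Request:
play_rows(increments=[[[0,-0.5,0.5,0.1],[0,-0.5,0.5,0],[0,-0.5,0.5,0],[0,-0.5,0.5,0],[0,-0.5,0.5,0],[0.1,-0.5,0.5,0],[0.3,0,0,0],[0.3,0,0,0],[0,0,0,0]]])

```text
time: 29.75
ee_pos: [0.4264, -0.2216, 0.3453]
orientation: [0.469, 0.54, -0.481, 0.507]
force: [-1.1, 0.5, -0.1]
opening: 0.0943
```

Run:
```python
from h import *
go((.4295,-.2205,.08),5.5)
c=snap('wrist','w9')
```

```text
t 29.75 tip [ 0.4173 -0.2177  0.1465] jaw 5.62 xdown [-0.046  0.02  -0.999] q6 -0.75 F [-1.1  0.5 -0.1] open 0.0943
  turn units 0.012 then shift units [1.097 0.247 0.093]
```

View pics/w9.png

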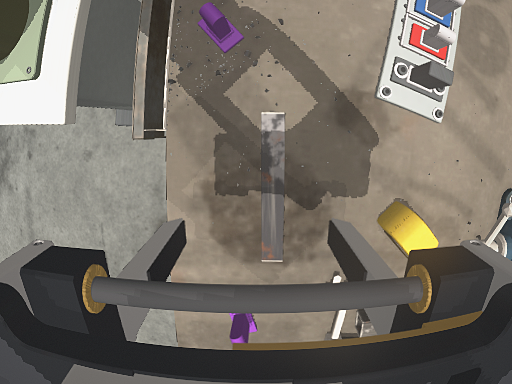

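Run:
```python
from h import *
c=ld('w9'); q=[onz(c,*p,.01,True)[:2] for p in((262,113),(285,113),(284.5,261),(262,261))]
q=np.array(q); print(q.round(4),q.mean(0).round(4)); a=(q[0]+q[1])/2-(q[2]+q[3])/2; print(np.linalg.norm(a),np.degrees(np.arctan2(a[1],a[0]))-90)
```

```text
[[ 0.4094 -0.1362]
 [ 0.4336 -0.1337]
 [ 0.453  -0.301 ]
 [ 0.4267 -0.3039]] [ 0.4306 -0.2187]
0.1684765952975173 6.2429889346489205
```

Request:
play_rows(increments=[[[0.3,0.15,0.03,-0.07],[0.4,0,0,0],[0.4,0,0,0],[0.3,0,0,0],[0.3,0,0,0],[0,0,0,0]]])

```text
time: 30.55
ee_pos: [0.4344, -0.2206, 0.2445]
orientation: [0.465, 0.542, -0.476, 0.513]
force: [-0.9, 0.1, -0.5]
opening: 0.0939
```

Run:
```python
from h import *
go((.430,-.2195,.003),6.2)
```

```text
t 30.55 tip [ 0.4265 -0.2176  0.0457] jaw 6.54 xdown [-0.04   0.015 -0.999] q6 -0.75 F [-0.9  0.1 -0.5] open 0.0939
  turn units 0.034 then shift units [0.709 0.082 0.051]
```

Request:
play_rows(increments=[[[0.15,0.08,0.05,0.03],[0.2,0,0,0],[0.15,0,0,0],[0.1,0,0,0],[0,0,0,0]]])

```text
time: 31.18
ee_pos: [0.4398, -0.2233, 0.2082]
orientation: [0.467, 0.539, -0.477, 0.514]
force: [-0.5, -0.8, 0.6]
opening: 0.0938
```

Run:
```python
from h import *
go((.430,-.2195,.004),6.2)
```

```text
t 31.18 tip [ 0.4325 -0.2208  0.0093] jaw 6.25 xdown [-0.036  0.013 -0.999] q6 -0.74 F [-0.5 -0.8  0.6] open 0.0938
  turn units 0.005 then shift units [ 0.09  -0.036 -0.025]
```

Request:
play_rows(increments=[[[0.08,-0.03,-0.02,0],[0,0,0,0],[0,0,0,0],[0,0,0,0],[0,0,0,0],[0,0,0,0],[0,0,0,0],[0,0,0,0],[0,0,0,0],[0,0,0,0],[0,0,0,0]]], fingers=1, squeeze=25)

```text
time: 32.55
ee_pos: [0.4374, -0.2225, 0.2041]
orientation: [0.466, 0.539, -0.478, 0.514]
force: [-0.5, -0.7, 1.1]
opening: 0.0246
```

Run:
```python
from h import *
go((.430,-.2195,.004),6.2)
```

```text
t 32.55 tip [ 0.4301 -0.2203  0.0052] jaw 6.26 xdown [-0.037  0.012 -0.999] q6 -0.74 F [-0.5 -0.7  1.1] open 0.0246
  turn units 0.006 then shift units [ 0.021  0.    -0.012]
```

Request:
play_rows(increments=[[[0,0,0,0],[0,0,0,0],[0.06,0,0,0],[0,0,0,0]]], fingers=0.2)

```text
time: 33.05
ee_pos: [0.4379, -0.2225, 0.2003]
orientation: [0.467, 0.538, -0.477, 0.515]
force: [-0.7, -1.3, 0.4]
opening: 0.0375
```

Request:
play_rows(increments=[[[0,0,0,0],[0,0,0,0],[0,0,0,0],[0,0,0,0],[0,0,0,0],[0,0,0,0],[0,0,0,0]]], fingers=1)

```text
time: 33.92
ee_pos: [0.4376, -0.2225, 0.2002]
orientation: [0.467, 0.538, -0.477, 0.514]
force: [0.3, 0.1, 0.5]
opening: 0.0247
```

Request:
play_rows(increments=[[[-0.1,0,0,0],[-0.4,0,0,0],[-0.6,0,0,0],[-0.6,0,0,0],[-0.6,0,0,0],[-0.6,0,0,0],[-0.4,0,0,0],[0,0,0,0]]])

```text
time: 34.92
ee_pos: [0.4427, -0.2228, 0.3997]
orientation: [0.467, 0.543, -0.477, 0.51]
force: [0.0, 0.3, -4.0]
opening: 0.0245
```

Run:
```python
from h import *
c=snap('wrist','w10')
go((.430,-.2195,.22),-9.55)
```

```text
t 34.98 tip [ 0.433  -0.2182  0.1995] jaw 6.28 xdown [-0.047  0.022 -0.999] q6 -0.75 F [-0.3 -0.2 -4.8] open 0.0247
  turn units 1.583 then shift units [-0.34  -0.062  0.024]
```

View pics/w10.png

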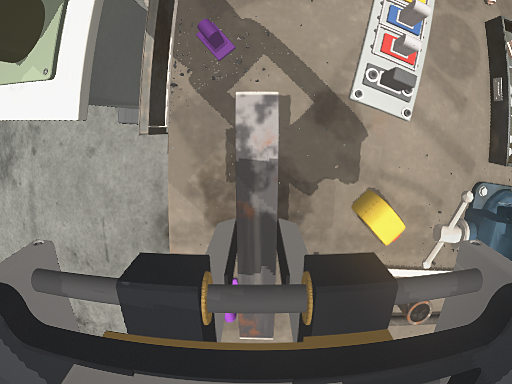

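Run:
```python
from h import *
c=ld('w10'); 
for z in(.203,.208,.213):
    q=np.array([onz(c,*p,z,True)[:2] for p in((236,93),(278,92),(273,339),(240,339))])
    a=(q[0]+q[1])/2; b=(q[2]+q[3])/2; d=(a-b)/np.linalg.norm(a-b)
    print(z,q.mean(0).round(4),np.linalg.norm(a-b).round(4),'far',((a-[.433,-.2182])@d).round(4),'near',((b-[.433,-.2182])@d).round(4), 'w',np.linalg.norm(q[0]-q[1]).round(4),np.linalg.norm(q[2]-q[3]).round(4))
```

```text
0.203 [ 0.4347 -0.2192] 0.1758 far 0.0867 near -0.0891 w 0.0251 0.0253
0.208 [ 0.4347 -0.2173] 0.1709 far 0.0861 near -0.0847 w 0.0244 0.0246
0.213 [ 0.4347 -0.2154] 0.166 far 0.0855 near -0.0804 w 0.0237 0.0239
```

Request:
play_rows(increments=[[[0,0,0,0.8],[0,0,0,0.78],[0,0,0,0]]])

```text
time: 35.35
ee_pos: [0.4404, -0.2211, 0.3917]
orientation: [-0.533, -0.475, 0.55, -0.434]
force: [0.2, -0.4, -4.4]
opening: 0.0247
```

Run:
```python
from h import *
go((.594,.0003,.17),-9.55)
```

```text
t 35.35 tip [ 0.4292 -0.2154  0.1931] jaw -9.92 xdown [-0.056  0.029 -0.998] q6 -0.46 F [ 0.2 -0.4 -4.4] open 0.0247
  turn units -0.037 then shift units [ 0.333  2.131 -3.996]
```

Request:
play_rows(increments=[[[0,0.3,-0.56,0],[0,0.3,-0.56,0],[0,0.3,-0.57,0],[0,0.3,-0.57,0],[0,0.3,-0.57,0],[0,0.3,-0.57,0],[0,0.3,-0.55,0],[0,0,0,0]]])

```text
time: 36.35
ee_pos: [0.6056, -0.0015, 0.374]
orientation: [-0.524, -0.486, 0.55, -0.432]
force: [-0.5, 0.3, -4.8]
opening: 0.0246
```

Run:
```python
from h import *
go((.594,.0003,.14),-9.55)
```

```text
t 36.35 tip [0.5903 0.0053 0.1757] jaw -8.9 xdown [-0.077  0.034 -0.996] q6 0.0 F [-0.5  0.3 -4.8] open 0.0246
  turn units 0.065 then shift units [0.586 0.122 0.084]
```

Request:
play_rows(increments=[[[0,0.12,0.1,0.06],[0.2,0,0,0],[0.2,0,0,0],[0.2,0,0,0],[0.2,0,0,0],[0,0,0,0]]])

```text
time: 37.1
ee_pos: [0.6054, -0.0101, 0.3182]
orientation: [-0.525, -0.484, 0.555, -0.427]
force: [0.3, 0.6, -3.6]
opening: 0.0246
```

Run:
```python
from h import *
go((.594,.0003,.0915),-9.55)
c=snap('scene','s1'); P=c['pixels'][110:290,150:330]; cv2.imwrite('pics/s1c.png',cv2.resize(P,None,fx=3.3,fy=3.3,interpolation=cv2.INTER_CUBIC))
```

```text
t 37.1 tip [ 0.5886 -0.0033  0.1201] jaw -9.61 xdown [-0.084  0.034 -0.996] q6 -0.0 F [ 0.3  0.6 -3.6] open 0.0246
  turn units -0.006 then shift units [ 0.468  0.12  -0.064]
```

View pics/s1c.png

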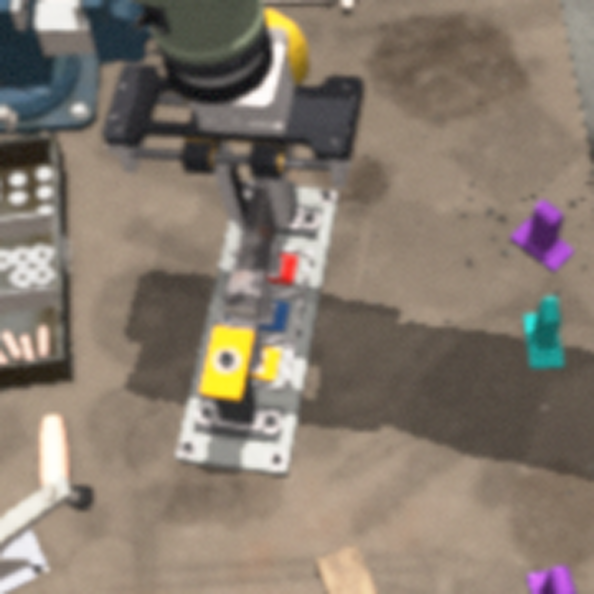

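Request:
play_rows(increments=[[[0.1,0.1,-0.03,0],[0.12,0,0,0],[0.12,0,0,0],[0.1,0,0,0],[0,0,0,0]]])

```text
time: 37.78
ee_pos: [0.6109, -0.0081, 0.2917]
orientation: [-0.526, -0.483, 0.554, -0.428]
force: [-0.5, -0.5, -3.8]
opening: 0.0244
```

Run:
```python
from h import *
go((.594,.0003,.0925),-9.55)
c=snap('wrist','w11'); P=c['pixels'][60:320,170:350]; cv2.imwrite('pics/w11c.png',cv2.resize(P,None,fx=3,fy=2.3,interpolation=cv2.INTER_CUBIC))
```

```text
t 37.77 tip [ 0.5949 -0.0015  0.0934] jaw -9.57 xdown [-0.08   0.034 -0.996] q6 0.0 F [-0.5 -0.5 -3.8] open 0.0244
  turn units -0.002 then shift units [ 0.017 -0.019 -0.026]
```

View pics/w11c.png

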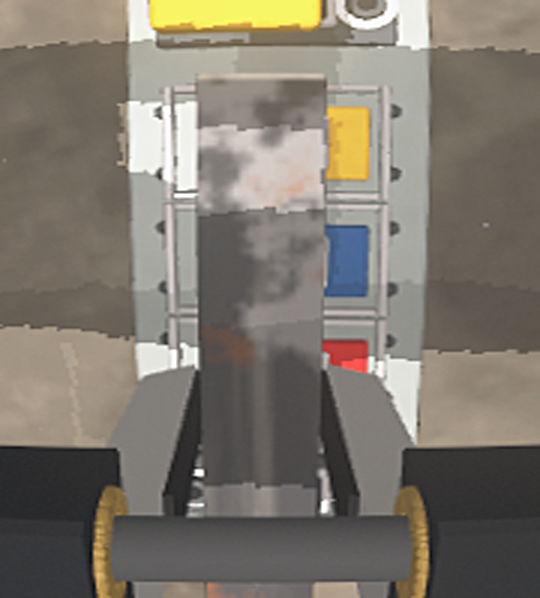

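Run:
```python
from h import *
c=ld('w11'); f=lambda a,b,z:onz(c,170+a/3,60+b/2.3,z,True)[:2]
o=np.array([.5981,.0250]); r=np.array([.166,.986]); a=np.array([.986,-.166])
def pr(n,p): print(n,p.round(4),'along',((p-o)@r).round(4),'across',((p-o)@a).round(4))
pr('barL',f(197,75,.103)); pr('barR',f(325,75,.103))
pr('capL',f(150,28,.121)); pr('capR',f(322,26,.121))
pr('poc UL',f(164,88,.016)); pr('poc UR',f(390,88,.016))
```

```text
barL [0.5988 0.086 ] along 0.0602 across -0.0094
barR [0.6228 0.0817] along 0.06 across 0.015
capL [0.595  0.0959] along 0.0694 across -0.0148
capR [0.6241 0.0908] along 0.0692 across 0.0147
poc UL [0.5767 0.095 ] along 0.0655 across -0.0327
poc UR [0.6409 0.084 ] along 0.0652 across 0.0324
```

Request:
play_rows(increments=[[[0,-0.02,-0.08,-0.08],[0,0,-0.1,0],[0,0,-0.1,0],[0,0,-0.1,0],[0,0,0,0]]])

```text
time: 38.45
ee_pos: [0.614, 0.0166, 0.2939]
orientation: [-0.523, -0.487, 0.549, -0.433]
force: [-0.2, 0.4, -3.9]
opening: 0.0244
```

Run:
```python
from h import *
go((.5976,.0256,.0925),-8.8)
```

```text
t 38.45 tip [0.5987 0.0233 0.0956] jaw -8.68 xdown [-0.077  0.033 -0.996] q6 0.03 F [-0.2  0.4 -3.9] open 0.0244
  turn units 0.012 then shift units [ 0.054 -0.019 -0.035]
```

Request:
play_rows(increments=[[[0.05,-0.02,-0.035,0],[0.08,0,0,0],[0.06,0,0,0],[0,0,0,0]]], squeeze=12)

```text
time: 38.95
ee_pos: [0.6122, 0.0192, 0.2819]
orientation: [-0.523, -0.487, 0.549, -0.433]
force: [0.5, 0.3, -2.5]
opening: 0.0248
```

Run:
```python
from h import *
go((.5976,.0256,.0715),-8.8)
```

```text
t 38.95 tip [0.5968 0.0258 0.0836] jaw -8.7 xdown [-0.077  0.033 -0.996] q6 0.03 F [ 0.5  0.3 -2.5] open 0.0248
  turn units 0.01 then shift units [0.2   0.029 0.005]
```

Request:
play_rows(increments=[[[0.04,0.01,0,0],[0.04,0,0,0],[0.04,0,0,0],[0,0,0,0]]])

```text
time: 39.45
ee_pos: [0.6122, 0.019, 0.2748]
orientation: [-0.523, -0.487, 0.549, -0.433]
force: [-0.1, -0.7, -2.2]
opening: 0.0248
```

Run:
```python
from h import *
go((.5976,.0256,.0715),-8.8); print(sense()['ft_torque'].round(2))
c=snap('wrist','w12'); P=c['pixels'][60:320,170:350]; cv2.imwrite('pics/w12c.png',cv2.resize(P,None,fx=3,fy=2.3,interpolation=cv2.INTER_CUBIC))
```

```text
t 39.45 tip [0.5967 0.0256 0.0765] jaw -8.71 xdown [-0.078  0.033 -0.996] q6 0.03 F [-0.1 -0.7 -2.2] open 0.0248
  turn units 0.009 then shift units [ 0.082  0.022 -0.001]
[-0.02 -0.01  0.03]
```

View pics/w12c.png

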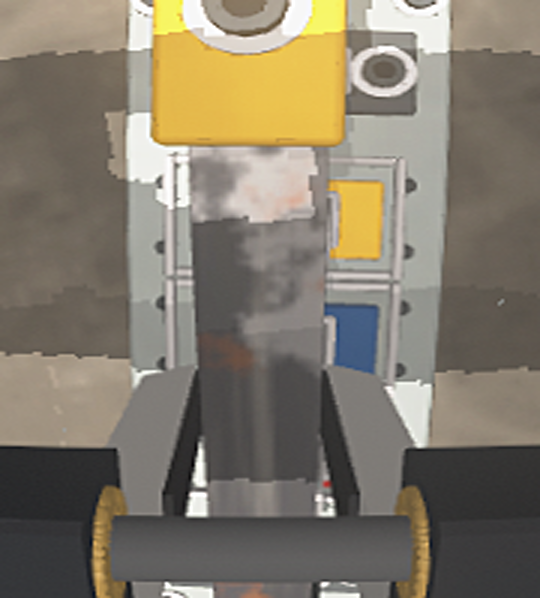

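Request:
play_rows(increments=[[[0.04,0.01,0,0],[0.03,0,0,0],[0,0,0,0]]])

```text
time: 39.88
ee_pos: [0.6127, 0.0191, 0.2716]
orientation: [-0.523, -0.487, 0.549, -0.433]
force: [-1.8, -0.9, -1.6]
opening: 0.0251
```

Run:
```python
from h import *
go((.5976,.0256,.0715),-8.8); print(sense()['ft_torque'].round(2))
```

```text
t 39.88 tip [0.5973 0.0256 0.0733] jaw -8.69 xdown [-0.077  0.033 -0.996] q6 0.03 F [-1.8 -0.9 -1.6] open 0.0251
  turn units 0.011 then shift units [0.029 0.008 0.   ]
[-0.03  0.11  0.03]
```

Request:
play_rows(increments=[[[0.03,0,0,0],[0,0,0,0]]])

```text
time: 40.12
ee_pos: [0.6128, 0.0191, 0.2715]
orientation: [-0.523, -0.486, 0.549, -0.434]
force: [0.5, 0.2, -2.1]
opening: 0.0247
```

Run:
```python
from h import *
go((.5976,.0256,.0715),-8.8); print(sense()['ft_torque'].round(2))
```

```text
t 40.12 tip [0.5976 0.0256 0.0732] jaw -8.69 xdown [-0.076  0.033 -0.997] q6 0.03 F [ 0.5  0.2 -2.1] open 0.0247
  turn units 0.011 then shift units [0.029 0.002 0.   ]
[-0.15 -0.09  0.02]
```

Request:
play_rows(increments=[[[0.04,0,0,0],[0,0,0,0],[0,0,0,0]]], squeeze=3)

```text
time: 40.5
ee_pos: [0.6128, 0.0192, 0.2694]
orientation: [-0.523, -0.486, 0.549, -0.434]
force: [-1.9, -0.1, 2.0]
opening: 0.0253
```

Request:
play_rows(increments=[[[0,0,0,0],[0,0,0,0],[0,0,0,0],[0,0,0,0]]], fingers=0)

```text
time: 41.0
ee_pos: [0.6136, 0.0191, 0.2692]
orientation: [-0.524, -0.485, 0.548, -0.435]
force: [0.7, 0.7, -0.7]
opening: 0.0469
```

Request:
play_rows(increments=[[[-0.2,0,0,0],[-0.4,0,0,0],[-0.6,0,0,0],[-0.6,0,0,0],[-0.6,0,0,0],[0,0,0,0]]], fingers=-1)

```text
time: 41.75
ee_pos: [0.6246, 0.0142, 0.4213]
orientation: [-0.525, -0.484, 0.547, -0.436]
force: [0.1, 1.1, -0.7]
opening: 0.094
```

Run:
```python
from h import *
go((.5976,.0256,.0715),-8.8)
c=snap('wrist','w13'); P=c['pixels'][100:320,150:370]; cv2.imwrite('pics/w13c.png',cv2.resize(P,None,fx=2.7,fy=2.7,interpolation=cv2.INTER_CUBIC))
```

```text
t 41.75 tip [0.6109 0.0206 0.2228] jaw -8.71 xdown [-0.069  0.032 -0.997] q6 0.03 F [ 0.1  1.1 -0.7] open 0.094
  turn units 0.009 then shift units [ 2.533 -0.047  0.005]
```

View pics/w13c.png

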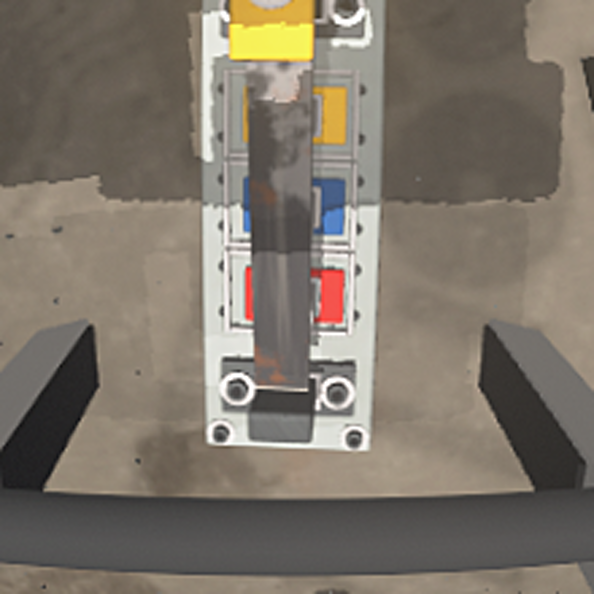

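Run:
```python
from h import *
c=ld('w13'); f=lambda a,b,z:onz(c,150+a/2.7,100+b/2.7,z,True)[:2]
o=np.array([.5981,.0250]); r=np.array([.166,.986]); a=np.array([.986,-.166])
def pr(n,p): print(n,'along',((p-o)@r).round(4),'across',((p-o)@a).round(4))
pr('lowL',f(255,386,.056)); pr('lowR',f(308,389,.056))
for n,q,z in(('at lip L',(247,60),.1),('lip R',(312,60),.1),('stop top L',(250,392),.064),('stop top R',(313,394),.064)): pr(n,f(*q,z))
```

```text
lowL along -0.0799 across -0.0126
lowR along -0.0802 across 0.0123
at lip L along 0.0689 across -0.0116
lip R along 0.0692 across 0.0129
stop top L along -0.0797 across -0.014
stop top R along -0.0793 across 0.015
```

Request:
play_rows(increments=[[[-0.5,0,0,0],[-0.3,-0.5,0.3,0],[0,-0.6,0.6,0],[0,-0.6,0.6,0],[0,-0.6,0.6,0],[0,-0.3,0.6,0],[0,0,0.6,0],[0,0,0.6,0],[0,0,0,0]]])

```text
time: 42.92
ee_pos: [0.4287, -0.1983, 0.4598]
orientation: [-0.518, -0.494, 0.553, -0.426]
force: [-0.1, 1.0, 0.6]
opening: 0.094
```

Run:
```python
from h import *
go((.45,-.2,.25),-8.8)
s=snap('scene','s2'); t=snap('top','t2')
A=cv2.resize(s['pixels'][150:260,190:320],None,fx=4,fy=4,interpolation=cv2.INTER_CUBIC)
B=cv2.resize(t['pixels'][140:205,100:350],(520,135),interpolation=cv2.INTER_CUBIC)
cv2.imwrite('pics/fin.png',np.vstack([A,B]))
```

```text
t 42.92 tip [ 0.409  -0.1901  0.262 ] jaw -8.57 xdown [-0.099  0.041 -0.994] q6 -0.46 F [-0.1  1.   0.6] open 0.094
  turn units 0.023 then shift units [0.124 0.718 0.062]
```

View pics/fin.png

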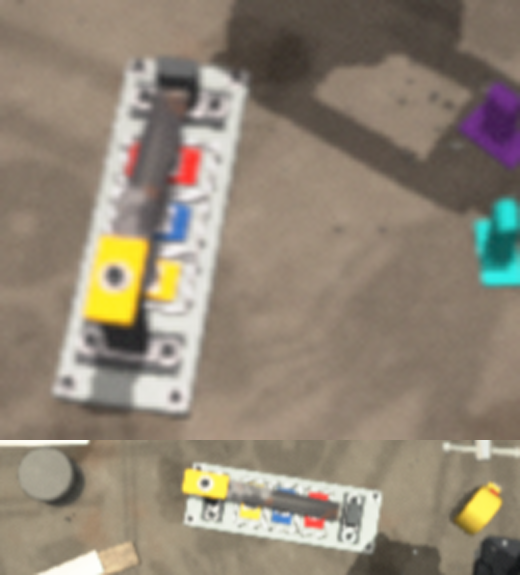

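All three feet are in their pockets. The bar runs from under the cap lip to just in front of the low stop, and the tin and tape have not moved. I'm handing the job in.

```bash
python3 -c "
from bench import *
print(job_done())"
```

```text
the job is handed in; nothing more can be done
None
```

The slope jig is loaded and handed in at about 43 s of the 106 s allowed. I saw no sign of trouble in the last checks.

- **Rests:** The tall one (yellow foot) stands next to the yellow-capped post, the middle one (blue) in the middle, and the shortest (red) next to the low stop. All three feet show inside their pockets in the close views, ridges across the row. Heights at release matched full seating.
- **Bar:** I slid it level under the cap's lip, then lowered it so it tipped over the tallest rest, and let go. Its low end measures in front of the low stop. From that its centre is about 4–5 mm from the middle pocket toward the post, inside the 9 mm allowed. It lies along the row to within about 1 mm.
- **Bystanders:** The tin and tape measure looked unmoved by eye in the last top view. The purple and turquoise look-alikes were not touched.
- **Not confirmed:** The bar's contact on each rest was not seen directly, because the bar hides the ridges. I infer it from the even width, the low-end position and the release height. The wrist also tilted gradually over the run, by up to about 6° at the end. It was about 4–5° off when the bar was let go. The bar looked flat after release.

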